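# Lock the sample rack's hold-down bar with a spring clip

### The arm

A 7-joint arm with a two-finger parallel gripper is mounted at the origin on the work surface. World frame = base frame: x ahead of the robot, y to its left, z up, the work surface at z = 0. Lengths are in mm, angles in rad, forces in N, time in s.
With the tool pointing down it reaches from about 400 to 875 mm from the base axis. Payload 4.4 kg.
Tool frame: the origin (TCP) lies midway between the tips of the shut fingers; the grasp point (between the pads) lies 19 mm behind it; z points along the fingers, y is the line along which they close (so a half turn about z gives the same grasp; the last joint's range is limited). The gripper opens to 85 mm and grips with 20 to 120 N. Pads are 22 mm wide; open, the fingers measure 114 mm over their backs; the gripper's body (76 mm by 85 mm) begins 54 mm behind the grasp point. The pads swing forward as they close: fully open they stand 13 mm farther back than shut.
Start: joints at [-1.382, 0.628, 0.038, 1.517, -0.027, 0.996, -0.02], TCP at [163.808, 629.035, 199.613] pointing down, gripper open.
Joint ranges: [-3.06, 3.06], [-0.37, 2.12], [-1.25, 1.32], [0.18, 2.47], [-1.1, 4.24], [0.23, 1.98], [-2.94, 2.94]. Speed limits (rad/s): [2.57, 2.57, 3.14, 3.14, 3.14, 3.14, 3.14].

### API

Orientations are given as [roll, pitch, yaw] about the fixed x, y, z axes, in that order (R = Rz(yaw) Ry(pitch) Rx(roll)).
In Python, from cell import ctrl gives the robot as it stands.
- The arm moves only by the shell command python3 -m crank 'ROWS' [OPENING]. ROWS is JSON, a list that holds one entry, the list of rows, each a list of 4 numbers: the shift along the tool's x, y, z normalised to -1 to 1, where 1 is 2.5 cm, then the turn about the tool's z normalised to -1 to 1, where 1 is 0.08 rad. In form: [[[dx, dy, dz, turn], ...]]. A call has 1 to 12 rows; each row shifts and turns the commanded pose from where the row before left it, along the tool's axes as they then stand; what a row does not reach is not made up. A row lasts 1/12 s, in which the tool goes at most 41.7 mm and 7.16 degrees, less where a joint would pass 70% of its speed; a pose out of reach is approached as far as the arm can. A call with a number of a shift or a turn outside -1 to 1 is refused whole. A call with a gripper value outside its range is refused whole. OPENING is the closure, from -1 (fully open) to 1 (shut), set as the call begins (- or left out, the last holds). The fingers move at their own pace and stop on an object; the grip force is fixed at half the most. Time passes only in rows, so rows that do not move let the fingers close. It gives the time, the measured TCP pose, the force, the opening and the grip force at its end, in the units of the state.
- ctrl.read_state(): the state, without advancing time (a new reading comes with each control period).
- ctrl.get_image(name): name is "scene" or "top" or "wrist"; returns a dict with "img" (400x640x3 uint8, red, green, blue), "intrinsics" (3x3 intrinsics, pixels), "extrinsics" (4x4, takes a point from camera to world coordinates). Camera axes: x right, y up, looking along -z (the intrinsics and any distortion apply to the point x, -y, -z); pixel columns grow to the right and rows downward; lengths in mm; the calibration is good to about 2 mm. A picture is of the moment at which its call begins. There is no depth.
- ctrl.finish_job(): hands the job in; it is judged then, once.
Trained networks look in the newest picture that a camera, given by its name, has taken for a name from the list of things; names that differ only in an ending like _2 or _b are one class to them, and where a whole thing is asked for, a point or a joint stands for the part that bears it (a point fixed in the world has none). Each returns a list of dicts, best first, with "confidence" (0 to 1); they miss things now and then, are a little off and sometimes report something else, mostly with a low value. They report only what shows in the picture. A call takes as long as a camera call. They do not tell look-alikes from the thing itself.
- ctrl.find_in(camera, target): "position" ([row, column] in pixels, amid what is visible of it).
- ctrl.trace(camera, target): "mask" (400x640 bool, what is visible of it) and "position" ([row, column] in pixels, amid what is visible of it).
- ctrl.place_of(camera, target): "position" ([row, column] in pixels: a listed point, or the origin of a listed thing).
The state is a dict: "clock": time; "qpos": joint angles; "qd": joint speeds; "tau": joint torques, N m; "eef_pos": TCP position; "tool_rot": TCP orientation; "force": force on the tool from outside, world axes, zero at the start; "torque": the same for the moment, N m; "width": finger opening in mm; "gripper_force": force on a finger pad.
Only numpy, scipy, OpenCV 4.12 (cv2) and the standard library are available. Lean on these libraries where they do the work, as an engineer would, in place of code of your own. Each camera call takes 0.05 s, during which the arm holds its last target. There are 200 camera calls.

### The job

Secure the tube rack in the sampler tray: swing the raised hold-down bar down until it lies shut in its yoke, flat on the keeper plate. Then take the large spring clip from the rail and clip it upright over the end of the bar, in the middle of the keeper and square across it, pushed down until its jaw pads grip the keeper wholly below the bar, and let go. Leave the small clip and all the other things on the bench where they are.

Things in the scene. Friction and masses are not known exactly. Their poses are not given: they have to be found in the camera images.
- tray: Fixed sampler tray, grey base 300 x 170 x 12 mm (side rims to 24 mm), with a white tube rack. Origin: centre of its underside, on the bench. x runs along the bar from the keeper end (-x) to the hinge end (+x), z up; the bar moves in the plane y = 0. Rack: x -50 to +85 mm, y +-70 mm, 70 mm high; capped tubes (cap 25 mm wide, tops 118 mm up) at y = +-42 mm, x -30 to +60 mm.
- bar_hinge (a point): Hinge axis of the hold-down bar, along tray y, at tray x +115 mm, 79 mm above the bench. The bar's centre line passes through it. Its two 8 mm cheeks stand 94 mm high.
- yoke (a point): The catch: middle, at bar centre height (79 mm), between two steel uprights at tray x -85 mm (8 mm long in x, y from +-8 to +-14 mm, tops 94 mm up). The shut bar lies between them.
- keeper (a point): Middle of the top face of the keeper, a fixed upright aluminium plate at the -x end of the tray, 40 mm long (tray x), 10 mm thick (tray y), its top 72 mm above the bench, foot 18 mm. Axes as the tray's. The shut bar lies flush on this face, so the shut bar's top is 14 mm above this point.
- bar (a joint): Hinge of the steel hold-down bar (257 mm long from its hinge, 10 mm wide, 14 mm high). 0 = shut: level, in the yoke and on the keeper; grows as the free end swings up, to 1.35 rad at most. Starts raised, stays where it is left (stiff hinge; about 2 N at the free end moves it).
- bar_tip (a point): Middle of the free end face of the hold-down bar, 257 mm from the hinge axis.
- clip: LARGE spring clip like a big clothes peg, steel, grey grip rolls, black jaw pads; 117 mm tall, 60 mm over the grips. Starts upright over the rail, jaws down. Origin: middle of its hinge pin (18 mm thick; this throat comes to sit on an edge). x: the way jaws and grips open, y along the pin, z from jaws to grips. Fully down over the shut bar the pin is 23 mm above keeper.
- clip_grip (a point): Centre of one grip roll of the large clip, at x -25, z +62 mm from the pin; the other is at x +25 mm. Rolls are 10 mm thick, 30 mm long along y. Squeezing the two together along x (8 N or more, up to a stop) opens the jaws: 28 mm over the rolls at the stop, rolls then about 66 mm above the pin. Letting go shuts the jaws by spring.
- clip_jaws (a point): Tip of one jaw of the large clip, 50 mm below the pin. Jaws are 24 mm wide along y; the pads that grip are 36 to 50 mm below the pin; fully squeezed the mouth is about 34 mm at the tips, 18 mm beside the pin. The frame of this and of clip belongs to one half of the clip and tilts about y by half the joint value when squeezed.
- clip_jaw (a joint): Opening of the large clip, rad: 0 with its jaws shut on something 10 mm thick, about -0.15 shut on nothing, 0.5 fully squeezed open (stop).
- small_clip: The SMALL spring clip, same make but 71 mm tall, 18 mm wide, 41 mm over the grips; jaws too short for this job. Starts over the same rail. Origin and axes as the large one. To be left where it is.
- rail: Fixed parking rail: grey base 240 x 90 x 18 mm with an upright aluminium plate 220 mm long (along x), 10 mm thick (y), its top edge 78 mm above the bench. Origin: centre of its underside; the two clips sit about 60 mm either side of the middle, either way round.
- bottle: Bystander: white plastic bottle, 58 mm diameter, 160 mm tall. Origin: centre of its underside.
- amber: Bystander: amber glass bottle, 50 mm diameter, 130 mm tall. Origin: centre of its underside.
- beaker: Bystander: clear beaker, 72 mm diameter, 90 mm tall. Origin: centre of its underside.
- jar: Bystander: clear jar with white lid, 64 mm diameter, 70 mm tall. Origin: centre of its underside.
- tip_box: Bystander: grey box with white lid, 80 x 115 x 68 mm. Origin: centre of its underside.
- vial: Bystander: small capped vial, 28 mm diameter, 38 mm tall, standing on the tray beside the keeper. Origin: centre of its underside.
- driver: Bystander: screwdriver, 190 mm long, lying on the bench. Origin: near its middle.
Things that resemble listed ones, but are neither listed nor needed, are in the scene too. Leave any green or pink look-alike of the clip alone.

How it is judged (in metres and radians):
On the way:
1. the hold-down bar is swung shut (within 0.05 rad) while the large clip is still on the rail (value of joint bar below 0.05 rad and distance of clip from where it was at the start of the episode below 0.03 m), for 0.2 s.
At the end, for the whole second after the job is handed in: Bar shut (0.05 rad); large clip upright (0.2 rad), square to the bar (0.25 rad), pin within 12 mm of the keeper's middle along it, 6 mm across, 17 to 35 mm above its top (23 = fully down); jaws closed on it (joint within 0.1 rad of 0, over 2 N), at rest, released (value of joint bar below 0.05 rad and x of clip in the frame of keeper between -0.012 and 0.012 m and y of clip in the frame of keeper between -0.006 and 0.006 m and z of clip in the frame of keeper between 0.017 and 0.035 m and angle between the y axis of clip and the x axis of tray, either way round below 0.25 rad and angle between clip's own z axis and vertical below 0.2 rad and value of joint clip_jaw between -0.1 and 0.1 rad and contact force between clip and tray above 2 N and linear speed of clip below 0.02 m/s); the robot touches nothing.
It fails at once if the small clip is moved more than 25 mm (distance of small_clip from where it was at the start of the episode above 0.025 m).
It fails at once if any bystander (bottles, beaker, jar, box, vial, screwdriver) is moved more than 25 mm (distance of any of bottle, amber, beaker, jar, tip_box, vial, driver from where it was at the start of the episode above 0.025 m).
It also fails if it takes over 61 s, if anything falls off the work surface, if the arm or the gripper's body presses on something with over 40 N, if the wrist force passes 120 N, or if a joint passes its speed limit or range.

## Working session

There is one attempt and no reset: what is moved stays moved. The work goes in short steps, Python scripts to look and compute and a shell command to move; the robot and the scene stay as the last step left them, time stands still between calls to the robot, and variables do not carry over. Pictures are saved under pics/ and viewed, at most 10 in all, crops included, and the job is handed in when it is done.

```bash
mkdir -p pics; ls; cat > h.py <<'E'
import numpy as np, cv2
from cell import ctrl
from scipy.spatial.transform import Rotation as Ro
def cam(n):
    d=ctrl.get_image(n); return d["img"],np.array(d["intrinsics"]),np.array(d["extrinsics"])
def ray(K,E,rc):
    r,c=rc; v=np.array([(c-K[0,2])/K[0,0],-(r-K[1,2])/K[1,1],-1.]); v=E[:3,:3]@v
    return E[:3,3],v/np.linalg.norm(v)
def tri(rays):
    A=sum(np.eye(3)-np.outer(v,v) for o,v in rays); b=sum((np.eye(3)-np.outer(v,v))@o for o,v in rays)
    p=np.linalg.solve(A,b); return p,[np.linalg.norm(np.cross(p-o,v)) for o,v in rays]
def atz(r,z):
    o,v=r; return o+v*(z-o[2])/v[2]
def proj(K,E,p):
    q=np.linalg.inv(E)@np.append(p,1); return [K[1,2]-K[1,1]*q[1]/-q[2]*1, K[0,2]+K[0,0]*q[0]/-q[2]]
def save(n,img): cv2.imwrite("pics/"+n,cv2.cvtColor(img,cv2.COLOR_RGB2BGR))
E
python3 - <<'E'
from h import *
s=ctrl.read_state(); print(s["clock"],s["eef_pos"],s["tool_rot"],s["width"])
I=[]
for n in("scene","top"):
    img,K,E=cam(n); I.append(img); print(n,K.round(1).tolist(),E.round(2).tolist())
    for t in["tray","bar_hinge","yoke","keeper","bar_tip","clip","clip_grip","clip_jaws","small_clip","rail","bottle","amber","beaker","jar","tip_box","vial","driver"]:
        print(t,[(round(d["confidence"],2),np.round(d["position"]).astype(int).tolist(),atz(ray(K,E,d["position"]),80).round().astype(int).tolist()[:2]) for d in ctrl.place_of(n,t)])
save("scene1.png",I[0]);save("top1.png",I[1])
E
```

```text
pics
0.0 [163.65733921 628.35150967 198.65851619] [-3.13967031e+00  2.09471152e-05  2.88676670e+00] 85.17670900048896
scene [[445.2, 0.0, 319.7], [0.0, 445.2, 195.7], [0.0, 0.0, 1.0]] [[0.67, -0.38, 0.64, 1549.5], [0.74, 0.37, -0.56, -884.01], [-0.02, 0.85, 0.53, 968.15], [0.0, 0.0, 0.0, 1.0]]
tray [(0.62, [208, 367], [650, 126]), (0.53, [171, 374], [482, 353])]
bar_hinge [(0.78, [204, 389], [692, 201])]
yoke [(0.9, [178, 354], [466, 250])]
keeper [(0.71, [179, 352], [466, 237])]
bar_tip [(0.85, [135, 364], [206, 581]), (0.27, [234, 302], [611, -145])]
clip [(0.82, [227, 274], [515, -192]), (0.71, [225, 231], [400, -290]), (0.5, [256, 241], [567, -359])]
clip_grip [(0.82, [209, 236], [328, -223]), (0.74, [287, 182], [567, -559]), (0.73, [238, 272], [557, -230]), (0.7, [216, 269], [449, -162]), (0.51, [241, 234], [486, -330])]
clip_jaws [(0.78, [239, 273], [568, -233]), (0.69, [265, 245], [609, -373]), (0.6, [235, 236], [461, -308])]
small_clip [(0.44, [238, 302], [626, -160])]
rail [(0.38, [207, 365], [645, 123])]
bottle [(0.74, [246, 341], [745, -97])]
amber [(0.62, [221, 316], [586
[... 908 characters left out ...]
, -229]), (0.56, [206, 438], [525, -359]), (0.54, [254, 402], [376, -240])]
clip_jaws [(0.72, [210, 427], [514, -323]), (0.61, [260, 403], [359, -243]), (0.54, [209, 385], [518, -191]), (0.24, [199, 259], [548, 207])]
small_clip [(0.68, [179, 377], [616, -167])]
rail [(0.82, [197, 379], [555, -173]), (0.29, [219, 324], [487, 1])]
bottle [(0.78, [170, 323], [645, 6]), (0.59, [262, 242], [352, 254])]
amber [(0.6, [219, 326], [484, -5]), (0.48, [230, 244], [450, 252]), (0.34, [202, 260], [539, 205])]
beaker [(0.78, [253, 176], [380, 459])]
jar []
tip_box [(0.65, [253, 318], [380, 19]), (0.6, [208, 387], [521, -198])]
vial [(0.57, [238, 231], [426, 291])]
driver [(0.74, [221, 484], [478, -501])]
```

View pics/scene1.png

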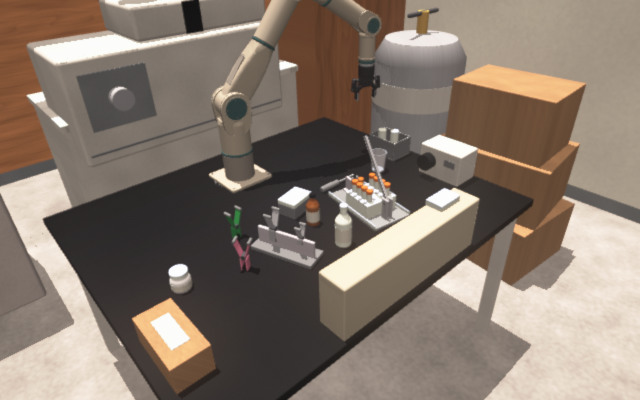

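View pics/top1.png

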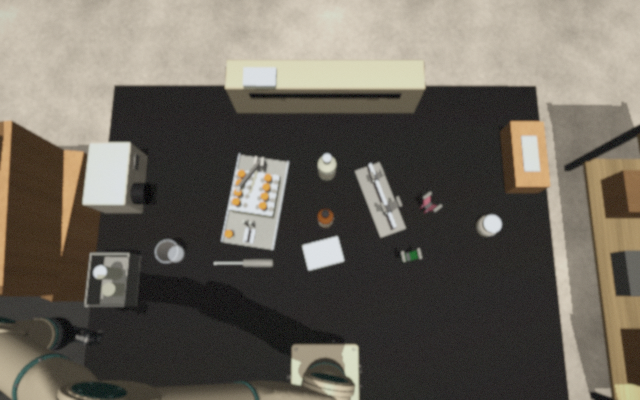

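The scene view shows the tray with its bar raised (205,367) and the rail with two clips, at (218,275) and (231,302). The green clip at (222,236) and the pink one at (254,243) stand off the rail. The top view shows the rail clips at (180,375) and (210,387), the keeper near (234,247) and the hinge near (161,263). Next I triangulate these and make a crop to confirm which clip is the large one.

```bash
python3 - <<'E'
from h import *
a=cam("scene");b=cam("top")
def T(n,p,q):
    P,e=tri([ray(a[1],a[2],p),ray(b[1],b[2],q)]); print(n,P.round(1),np.round(e,1))
S={}
for t in["bar_hinge","yoke","keeper","bar_tip","clip","small_clip","clip_grip","vial"]:
    A=ctrl.place_of("scene",t);B=ctrl.place_of("top",t)
    for x in A:
        for y in B:
            P,e=tri([ray(a[1],a[2],x["position"]),ray(b[1],b[2],y["position"])])
            if max(e)<12: print(t,P.round(),np.round(max(e),1),round(x["confidence"],2),round(y["confidence"],2),np.round(x["position"]),np.round(y["position"]))
c1=cv2.resize(a[0][190:290,210:330],None,fx=5,fy=5,interpolation=cv2.INTER_CUBIC)
save("crop1.png",c1)
E
```

```text
bar_hinge [676. 214.  72.] 4.1 0.72 0.7 [204. 387.] [160. 258.]
yoke [482. 243.  73.] 11.0 0.89 0.88 [182. 353.] [218. 244.]
keeper [443. 238.  92.] 1.9 0.98 0.68 [174. 348.] [232. 247.]
bar_tip [531. 234. 297.] 0.9 0.77 0.75 [134. 365.] [188. 237.]
clip [ 366. -268.   45.] 0.5 0.75 0.71 [226. 232.] [258. 409.]
clip [ 511. -198.   96.] 3.7 0.61 0.7 [224. 270.] [209. 387.]
clip [ 521. -327.   42.] 2.3 0.5 0.6 [254. 242.] [210. 425.]
small_clip [ 617. -160.   77.] 3.2 0.44 0.56 [237. 301.] [179. 375.]
clip_grip [ 379. -266.  -12.] 3.3 0.79 0.68 [240. 236.] [255. 404.]
clip_grip [ 520. -348.  109.] 3.5 0.79 0.48 [240. 236.] [207. 438.]
clip_grip [ 527. -225.  151.] 5.4 0.71 0.47 [215. 268.] [202. 401.]
clip_grip [ 369. -241.  113.] 0.0 0.67 0.68 [208. 237.] [255. 404.]
clip_grip [ 501. -319.  211.] 6.0 0.67 0.48 [208. 237.] [207. 438.]
vial [433. 310.   2.] 1.5 0.58 0.41 [186. 358.] [238. 230.]
```

View pics/crop1.png

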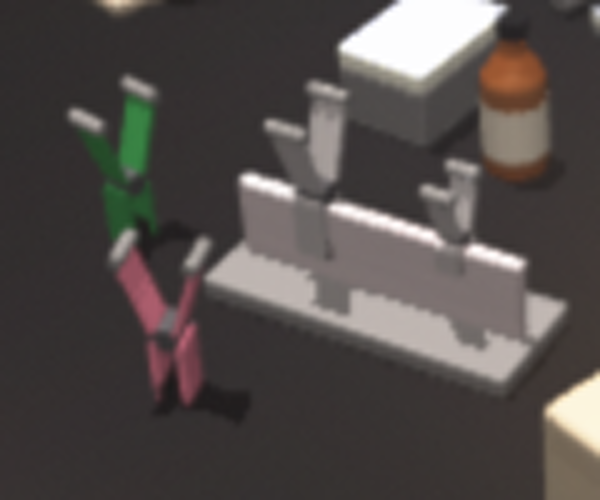

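The crop shows four clip-like things. The green (222,236) and pink (254,243) ones stand on the bench and are look-alikes. On the rail, the taller grey clip is at scene (228,274), about world (511,-198), and the smaller one is at (237,301). The target is the taller one. Next I bring the wrist camera over the tray.

```bash
python3 -m crank '[[[0,0,-1,0],[0,0,-1,0],[0,0,-1,0],[0,0,-1,0],[0,0,-1,0],[0,0,-1,0],[0,0,-1,0],[0,0,-1,0],[0,0,-1,0]]]' 1
python3 -m crank '[[[-1,-0.7,0,0],[-1,-0.7,0,0],[-1,-0.7,0,0],[-1,-0.7,0,0],[-1,-0.7,0,0],[-1,-0.7,0,0],[-1,-0.7,0,0],[-1,-0.7,0,0],[-1,-0.7,0,0],[-1,-0.7,0,0]]]'
python3 -m crank '[[[-1,-0.7,0,0],[-1,-0.7,0,0],[-1,-0.7,0,0],[-1,-0.7,0,0],[-1,-0.7,0,0],[0,0,0,0],[0,0,0,0]]]'
python3 - <<'E'
from h import *
a=cam("wrist");save("w1.png",a[0]); print(a[2].round(2).tolist())
for t,z in[("bar_hinge",79),("yoke",79),("keeper",72),("bar_tip",292),("tray",0),("vial",12)]:
    print(t,[(round(d["confidence"],2),np.round(d["position"]).tolist(),atz(ray(a[1],a[2],d["position"]),z).round(1).tolist()) for d in ctrl.place_of("wrist",t)])
E
```

```text
clock: 3.45
eef_pos: [163.8, 628.8, 426.0]
tool_rot: [3.141, -0.0, 2.887]
force: [0.3, 0.7, 0.5]
width: 0.4
gripper_force: 0.0
clock: 4.28
eef_pos: [362.4, 395.3, 424.8]
tool_rot: [3.141, 0.0, 2.887]
force: [1.0, 0.5, 0.6]
width: 0.1
gripper_force: 0.0
clock: 4.87
eef_pos: [461.6, 278.6, 424.7]
tool_rot: [-3.141, 0.0, 2.882]
force: [-1.1, 1.7, 0.8]
width: -0.0
gripper_force: 0.0
[[0.26, -0.92, -0.29, 387.72], [0.97, 0.25, 0.08, 298.2], [-0.0, -0.3, 0.95, 599.3], [0.0, 0.0, 0.0, 1.0]]
bar_hinge []
yoke [(0.33, [75.0, 291.0], [358.0, 269.8, 79.0])]
keeper [(0.66, [134.0, 288.0], [436.9, 240.6, 72.0])]
bar_tip [(0.56, [257.0, 291.0], [532.1, 234.2, 292.0])]
tray [(0.79, [198.0, 304.0], [561.5, 229.4, 0.0])]
vial [(0.68, [123.0, 330.0], [443.4, 308.4, 12.0])]
```

View pics/w1.png

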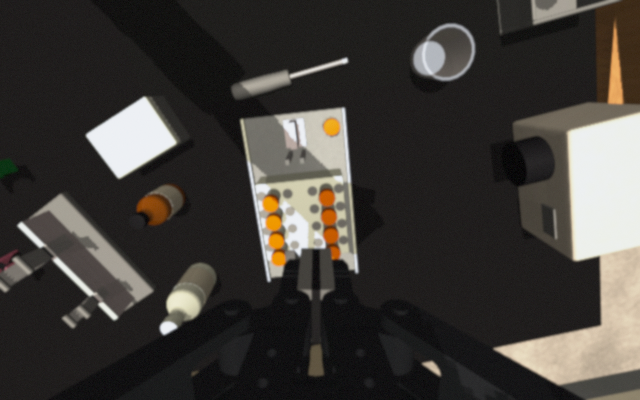

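The wrist view shows the tray with the keeper at (134,290), the yoke uprights at (155,292) and the vial cap at (127,331). The bar stands just left of the shut fingers, with its tip near (257,291), and the hinge is hidden behind the gripper. I take a second view from the side and then fit the tray pose from all views.

```bash
python3 -m crank '[[[-0.6,-1,0,-0.4],[-0.6,-1,0,-0.4],[-0.6,-1,0,0],[-0.6,-1,0,0],[-0.6,-1,0,0],[0,0,0,0],[0,0,0,0]]]'
cat > fit.py <<'E'
from h import *
from scipy.optimize import least_squares
obs=[]
img={}
for n in("wrist","scene","top"):
    a=cam(n);img[n]=a
    for t in("bar_hinge","yoke","keeper","bar_tip","tray"):
        for d in ctrl.place_of(n,t)[:1]:
            if d["confidence"]>.4: obs.append((n,t,np.array(d["position"]),d["confidence"]))
def pts(p):
    x,y,w,th,kx=p; c,s=np.cos(w),np.sin(w)
    L={"tray":(0,0),"bar_hinge":(115,79),"yoke":(-85,79),"keeper":(kx,72),"bar_tip":(115-257*np.cos(th),79+257*np.sin(th))}
    return {k:np.array([x+c*v[0],y+s*v[0],v[1]]) for k,v in L.items()}
def f(p):
    P=pts(p); r=[]
    for n,t,q,c in obs:
        d=(np.array(proj(img[n][1],img[n][2],P[t]))-q)
        r+=list(d*(.5 if n=="wrist" else 1.)*(.5 if t=="tray" else 1))
    return np.r_[r,(p[4]+122)/5]
r=least_squares(f,[561,222,-.16,.97,-122],loss="soft_l1",f_scale=2)
print(r.x.round(3),r.cost)
for k,v in pts(r.x).items(): print(k,v.round(1))
k=0
for n,t,q,c in obs: print(n,t,q.round(),round(c,2),np.round(f(r.x)[k:k+2],1)); k+=2
E
python3 - <<'E'
import fit
from fit import *
v=img["wrist"][0].copy()
for k,P in pts(r.x).items():
    q=proj(img["wrist"][1],img["wrist"][2],P); cv2.circle(v,(int(q[1]),int(q[0])),3,(255,0,255),1)
save("w2.png",v); print(ctrl.read_state()["eef_pos"],ctrl.read_state()["tool_rot"])
E
```

```text
clock: 5.8
eef_pos: [508.2, 141.2, 424.7]
tool_rot: [-3.141, 0.0, 2.948]
force: [0.8, 0.5, -0.4]
width: -0.1
gripper_force: 0.0
[ 5.63296e+02  2.23330e+02 -1.20000e-01  9.07000e-01 -1.17795e+02] 811.3419673429703
tray [563.3 223.3   0. ]
bar_hinge [677.5 209.6  79. ]
yoke [478.9 233.5  79. ]
keeper [446.3 237.4  72. ]
bar_tip [520.2 228.5 281.4]
wrist bar_hinge [238. 376.] 0.63 [0.  0.3]
wrist yoke [107. 378.] 0.94 [ 2.5 -2.3]
wrist keeper [ 84. 374.] 0.9 [ 2.3 -0.9]
wrist bar_tip [186. 421.] 0.88 [-8.  -5.7]
wrist tray [161. 371.] 0.62 [-0.3 -0.8]
scene bar_hinge [203. 389.] 0.95 [-0.8 -1.2]
scene yoke [181. 352.] 0.59 [0.  1.8]
scene keeper [177. 349.] 0.83 [ 1.9 -0.7]
scene bar_tip [183. 339.] 0.74 [-45.6  22.6]
scene tray [206. 367.] 0.97 [-0.  -0.1]
top keeper [207. 387.] 0.46 [  25.  -137.9]
top bar_tip [201. 402.] 0.65 [  -7.3 -162.6]
[507.81171082 142.60009684 424.59098747] [ 3.14157404e+00 -4.38346352e-05  2.95069522e+00]
```

View pics/w2.png

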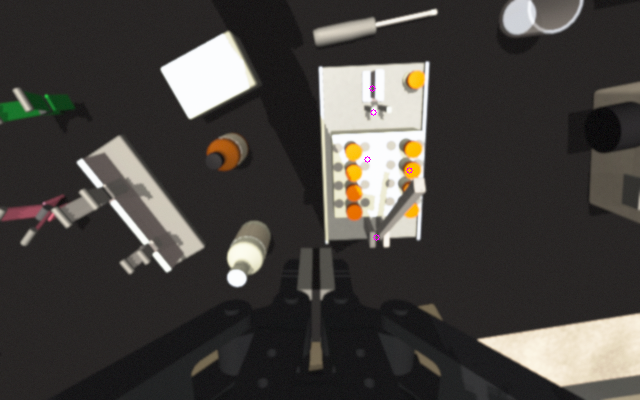

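The second view shows the hinge at (238,376), the keeper at (85,374) and the bar tip at (186,420). The tray fit agrees, with residuals of a few pixels. The other outliers came from the arm blocking views. Next I place the shut fingers behind the bar, on its hinge side.

```bash
python3 -m crank '[[[0,0,0,-0.9],[-0.7,0.875,0,0],[-0.7,0.875,0,0],[-0.7,0.875,0,0],[-0.7,0.875,0,0],[0,0,1,0],[0,0,1,0],[0,0,1,0],[0,0,1,0],[0,0,1,0],[0,0,0,0],[0,0,0,0]]]'
cat > s.py <<'E'
from h import *
s=ctrl.read_state();p=np.array(s["eef_pos"])-[677.5,209.6,0]
print("s",(p@[-.993,.12,0]).round(1),"y",(p@[.12,.993,0]).round(1),"z",p[2].round(1),"yaw",s["tool_rot"][2],"F",np.round(s["force"],1),s["clock"])
E
python3 s.py
```

```text
clock: 7.7
eef_pos: [587.1, 221.0, 298.8]
tool_rot: [-3.14, -0.002, 3.023]
force: [0.2, 0.1, 0.0]
width: 0.3
gripper_force: 0.0
s 91.1 y 0.5 z 298.8 yaw 3.0226945556290525 F [0.2 0.1 0. ] 7.7
```

```bash
python3 -m crank '[[[0.56,0,0.36,0],[0.56,0,0.36,0],[0.65,0,0.5,0],[0.65,0,0.5,0],[0.63,0,0.71,0],[0.63,0,0.71,0],[0.49,0,0.83,0],[0.49,0,0.83,0],[0.31,0,0.9,0],[0.31,0,0.9,0],[0,0,0,0]]]'; python3 s.py
python3 -m crank '[[[0.1,0,0.5,0],[0.08,0,0.5,0],[0.04,0,0.4,0],[0.04,0,0.3,0],[0,0,0,0],[0,0,0,0]]]'; python3 s.py
```

```text
clock: 8.62
eef_pos: [454.3, 237.1, 133.2]
tool_rot: [-3.14, -0.004, 3.024]
force: [0.0, 0.6, 0.2]
width: -0.1
gripper_force: 0.0
s 225.0 y 0.5 z 133.2 yaw 3.024283033770676 F [0.  0.6 0.2] 8.6167
clock: 9.12
eef_pos: [451.6, 238.1, 93.2]
tool_rot: [3.14, 0.002, 3.022]
force: [-0.5, -0.3, 0.3]
width: 0.0
gripper_force: 0.0
s 227.7 y 1.2 z 93.2 yaw 3.022396290923154 F [-0.5 -0.3  0.3] 9.1167
```

```bash
python3 -m crank '[[[0,0,0.3,0],[0,0,0.15,0],[0,0,0,0]]]'; python3 - <<'E'
from h import *
a=cam("scene");w=cam("wrist")
c=cv2.resize(a[0][100:240,290:430],(560,560),interpolation=cv2.INTER_CUBIC)
v=np.hstack([c,cv2.resize(w[0][200:400,200:440],(240,200))[:200].repeat(1,0) if 0 else np.vstack([w[0][150:400,210:450],np.zeros((310,240,3),np.uint8)])])
save("c2.png",v)
E
```

```text
clock: 9.37
eef_pos: [450.1, 237.6, 80.5]
tool_rot: [-3.141, -0.0, 3.023]
force: [-0.5, 0.1, 0.4]
width: 0.2
gripper_force: 0.0
```

View pics/c2.png

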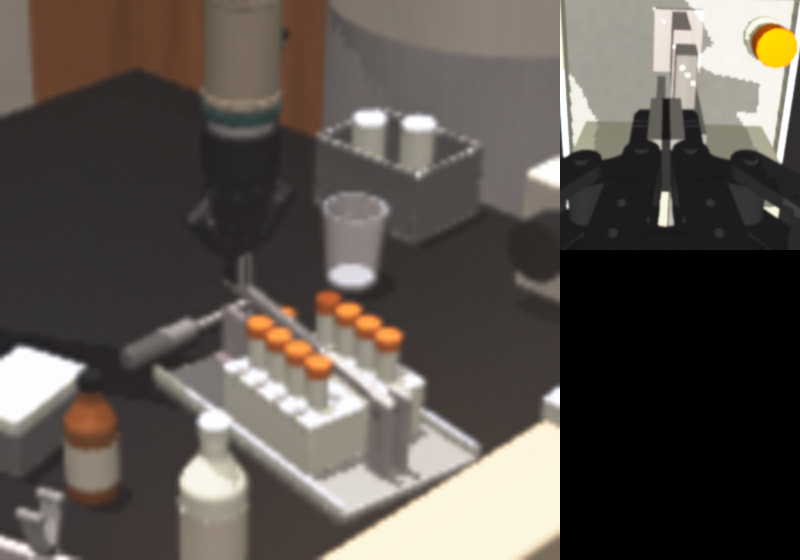

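The scene crop shows the bar nearly down, but the wrist view shows the fingers (col 667) beside the bar (col 685) by about 8 mm. I'll rise and measure the bar and keeper more closely.

```bash
python3 -m crank '[[[0,0,-1,0],[0,0,-1,0],[0,0,-1,0],[0,0,-1,0],[-0.8,0,-1,0],[-0.8,0,-1,0],[0,0,0,0],[0,0,0,0]]]'; python3 - <<'E'
from h import *
w=cam("wrist")
for t,z in[("bar_hinge",79),("yoke",79),("keeper",72),("bar_tip",79),("bar_tip",90),("vial",12)]:
    print(t,z,[(round(d["confidence"],2),np.round(d["position"]).tolist(),atz(ray(w[1],w[2],d["position"]),z).round(1).tolist()) for d in ctrl.place_of("wrist",t)])
print(w[1].round(1).tolist(),w[2].round(3).tolist())
save("w3.png",cv2.resize(w[0][0:260,200:480],None,fx=2.2,fy=2.2,interpolation=cv2.INTER_CUBIC))
E
python3 s.py
```

```text
clock: 10.13
eef_pos: [491.5, 232.8, 232.3]
tool_rot: [3.14, 0.003, 3.021]
force: [-0.2, -0.3, 0.0]
width: -0.0
gripper_force: 0.0
bar_hinge 79 []
yoke 79 [(0.67, [159.0, 323.0], [478.4, 241.3, 79.0])]
keeper 72 [(0.59, [114.0, 321.0], [437.0, 244.5, 72.0]), (0.28, [36.0, 537.0], [393.4, 442.2, 72.0])]
bar_tip 79 [(0.65, [88.0, 106.0], [390.2, 54.1, 79.0]), (0.59, [95.0, 328.0], [421.0, 252.3, 79.0])]
bar_tip 90 [(0.65, [88.0, 106.0], [391.1, 60.4, 90.0]), (0.59, [95.0, 328.0], [420.8, 252.0, 90.0])]
vial 12 [(0.62, [106.0, 381.0], [440.4, 311.4, 12.0]), (0.2, [304.0, 155.0], [657.6, -3.2, 12.0])]
[[344.6, 0.0, 315.6], [0.0, 344.6, 199.8], [0.0, 0.0, 1.0]] [[0.122, -0.946, -0.302, 415.083], [0.993, 0.116, 0.036, 241.609], [0.001, -0.304, 0.953, 406.688], [0.0, 0.0, 0.0, 1.0]]
s 190.0 y 0.5 z 230.0 yaw 3.0232938855426323 F [ 0.1 -0.  -0.4] 10.4833
```

View pics/w3.png

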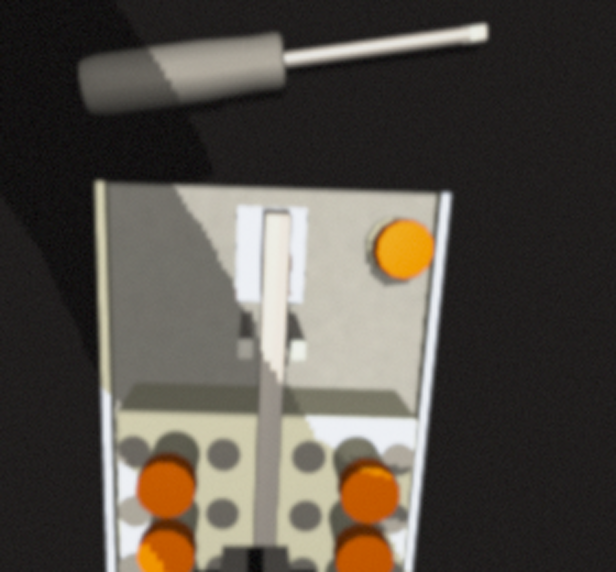

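```bash
python3 - <<'E'
from h import *
w=cam("wrist")
def W(x,y,z): return atz(ray(w[1],w[2],(y/2.2,200+x/2.2)),z)
P={n:W(*a) for n,a in dict(yoke=(272.5,349,94),tipTop86=(277,212,86),tipTop100=(277,212,100),cl=(98,182,24),cr=(450,194,24),bl=(110,572,24),br=(409,572,24),tl=(100,183,12),tr=(441,195,12)).items()}
for k,v in P.items(): print(k,v.round(1))
dl=P["bl"]-P["cl"];dr=P["br"]-P["cr"]
print(np.arctan2(dl[1],dl[0]),np.arctan2(dr[1],dr[0]),(P["cl"]+P["cr"])/2,np.linalg.norm(P["cl"]-P["cr"]))
# edge position of bar at lower point
for x,y in((270,380),(267,480),(262,545)): print(W(x,y,86).round(1))
E
```

```text
yoke [471.9 241.9  94. ]
tipTop86 [418.2 250.   86. ]
tipTop100 [418.  249.6 100. ]
cl [395.4 168.5  24. ]
cr [420.8 334.5  24. ]
bl [599.  137.9  24. ]
br [618.7 303.2  24. ]
tl [395.4 167.1  12. ]
tr [421. 333.  12.]
-0.14896897125538194 -0.15656013185599774 [408.11875135 251.48090973  24.        ] 167.9458815570074
[486.6 239.3  86. ]
[532.  232.8  86. ]
[563.5 226.8  86. ]
```

The view is clear: the bar's free end is at crop (277,212), the yoke tops at (247,348) and (298,348), and the keeper is hidden under the bar. Refined tray: yaw -0.155, centre (556,228), keeper about (436,247). I press again on the right line.

```bash
sed -i 's/677.5,209.6/669.9,210.6/;s/-.993,.12,0/-.988,.1544,0/;s/.12,.993,0/.1544,.988,0/' s.py
python3 -m crank '[[[0,0,0,0.45],[1,0.11,0,0],[1,0.11,0,0],[0,0,1,0],[0,0,1,0],[0,0,1,0],[0,0,1,0],[0,0,0.8,0],[0,0,0,0]]]'; python3 s.py
python3 -m crank '[[[0,0,0.3,0],[0,0,0.2,0],[0,0,0.2,0],[0,0,0.1,0],[0,0,0,0]]]'; python3 s.py
```

```text
clock: 11.28
eef_pos: [438.5, 244.7, 107.4]
tool_rot: [-3.137, -0.006, 2.987]
force: [-1.3, -0.1, 0.1]
width: -0.1
gripper_force: 0.0
s 233.9 y -2.0 z 107.4 yaw 2.987125713728302 F [-1.3 -0.1  0.1] 11.2833
clock: 11.7
eef_pos: [441.4, 246.1, 90.9]
tool_rot: [3.141, 0.0, 2.987]
force: [-0.0, 0.3, 0.3]
width: 0.3
gripper_force: 0.0
s 231.3 y -0.2 z 90.9 yaw 2.9868274516430815 F [-0.   0.3  0.3] 11.7
```

```bash
python3 -m crank '[[[0,0,0.1,0],[0,0,0.1,0],[0,0,0.1,0],[0,0,0,0]]]'; python3 -m crank '[[[0,0,0.1,0],[0,0,0.1,0],[0,0,0,0],[0,0,0,0]]]'; python3 s.py
```

```text
clock: 12.03
eef_pos: [441.1, 245.9, 83.0]
tool_rot: [-3.141, -0.0, 2.987]
force: [-0.4, -0.2, -0.4]
width: -0.1
gripper_force: 0.0
clock: 12.37
eef_pos: [441.2, 246.0, 78.2]
tool_rot: [-3.141, -0.0, 2.987]
force: [1.1, -0.8, 0.4]
width: -0.2
gripper_force: 0.0
s 231.4 y -0.3 z 78.2 yaw 2.9867783484680452 F [ 1.1 -0.8  0.4] 12.3667
```

```bash
python3 - <<'E'
from h import *
w=cam("wrist");a=cam("scene")
v=np.hstack([cv2.resize(w[0][100:300,240:400],(400,500),interpolation=cv2.INTER_CUBIC),cv2.resize(a[0][150:225,320:380],(400,500),interpolation=cv2.INTER_CUBIC)])
save("w4.png",v)
E
```

```text
(no output)
```

View pics/w4.png

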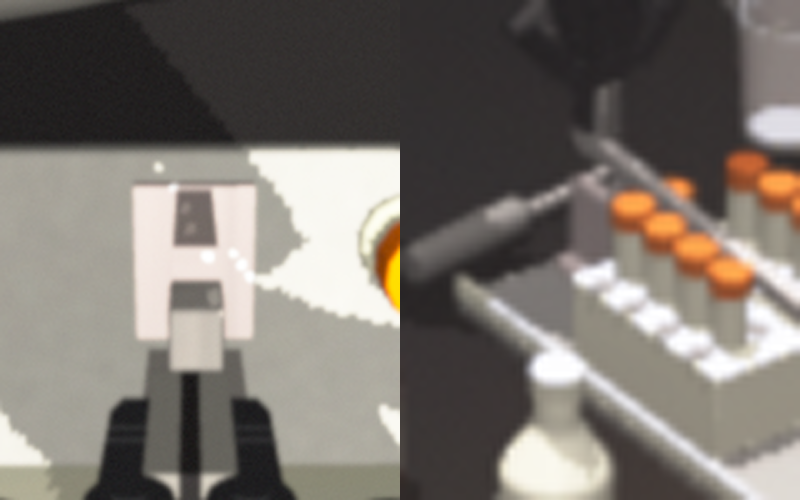

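```bash
for i in 1; do python3 -m crank '[[[0,0,0.08,0],[0,0,0,0],[0,0,0,0]]]'; done; python3 -m crank '[[[0,0,0.08,0],[0,0,0,0],[0,0,0,0]]]'; python3 -m crank '[[[0,0,0.08,0],[0,0,0,0],[0,0,0,0]]]'
python3 - <<'E'
from h import *
for n in("wrist","scene"):
    w=cam(n)
    for t in("bar_tip","keeper","yoke","bar_hinge","bar"):
        print(n,t,[(round(d["confidence"],2),np.round(d["position"]).tolist()) for d in ctrl.place_of(n,t)])
print(w[0].shape)
E
```

```text
clock: 12.72
eef_pos: [441.3, 246.0, 76.3]
tool_rot: [-3.142, -0.0, 2.987]
force: [0.7, 0.5, 0.1]
width: 0.0
gripper_force: 0.0
clock: 12.97
eef_pos: [441.2, 246.0, 74.2]
tool_rot: [-3.141, -0.0, 2.987]
force: [-0.7, -1.0, -0.5]
width: -0.2
gripper_force: 0.0
clock: 13.22
eef_pos: [441.2, 245.9, 72.2]
tool_rot: [-3.141, -0.0, 2.987]
force: [0.1, 0.4, -0.2]
width: 0.1
gripper_force: 0.0
wrist bar_tip [(0.81, [216.0, 321.0])]
wrist keeper [(0.76, [234.0, 313.0])]
wrist yoke [(0.73, [238.0, 313.0])]
wrist bar_hinge []Traceback (most recent call last):
  File "<stdin>", line 5, in <module>
ValueError: it knows: amber, bar_hinge, bar_tip, beaker, bottle, clip, clip_grip, clip_jaws, driver, jar, keeper, rail, small_clip, tip_box, tray, vial, yoke
```

The bar's end keeps the same place in the wrist image as the tool goes down, so it is being pushed. The real fingertips seem to sit about 20 mm behind the stated TCP. I continue in small steps until contact force rises.

```bash
python3 -m crank '[[[0,0,0.1,0],[0,0,0.1,0],[0,0,0,0],[0,0,0,0]]]'|grep -E "eef|force:"; python3 -m crank '[[[0,0,0.08,0],[0,0,0,0],[0,0,0,0]]]'|grep -E "eef|force:";python3 -m crank '[[[0,0,0.08,0],[0,0,0,0],[0,0,0,0]]]'|grep -E "eef|force:"
python3 - <<'E'
from h import *
w=cam("wrist")
print([(round(d["confidence"],2),np.round(d["position"]).tolist()) for d in ctrl.place_of("wrist","bar_tip")])
E
```

```text
eef_pos: [441.2, 245.9, 67.1]
force: [-0.0, -0.2, 0.3]
gripper_force: 0.0
eef_pos: [441.3, 246.0, 65.2]
force: [0.3, -0.3, -0.7]
gripper_force: 0.0
eef_pos: [441.3, 246.0, 63.3]
force: [-0.2, 0.1, 0.1]
gripper_force: 0.0
[(0.74, [217.0, 318.0])]
```

```bash
python3 -m crank '[[[0,0,0.08,0],[0,0,0,0],[0,0,0,0]]]'|grep -E "eef|force:"; python3 -m crank '[[[0,0,0.08,0],[0,0,0,0],[0,0,0,0]]]'|grep -E "eef|force:"
python3 - <<'E'
from h import *
w=cam("wrist");a=cam("scene")
v=np.hstack([cv2.resize(w[0][100:300,240:400],(400,500),interpolation=cv2.INTER_CUBIC),cv2.resize(a[0][150:225,320:380],(400,500),interpolation=cv2.INTER_CUBIC)])
save("w5.png",v)
E
```

```text
eef_pos: [441.2, 246.0, 61.2]
force: [-0.3, -0.3, -0.4]
gripper_force: 0.0
eef_pos: [441.3, 246.0, 59.2]
force: [0.4, 0.3, -0.5]
gripper_force: 0.0
```

View pics/w5.png

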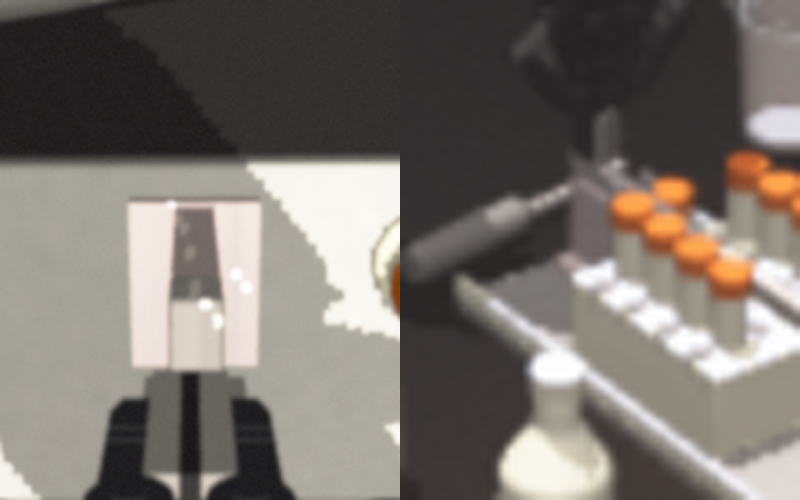

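The bar's end face (crop rows 275-300) now sits right on the keeper's end face, so the bar is almost shut. I continue gently and watch how well the arm tracks its commands.

```bash
for k in 1; do python3 -c "
from h import *
print(np.round(ctrl.read_state()['tau'],2))"; done; python3 -m crank '[[[0,0,0.08,0],[0,0,0,0],[0,0,0,0]]]'|grep -E "eef|force:"; python3 -m crank '[[[0,0,0.08,0],[0,0,0,0],[0,0,0,0]]]'|grep -E "eef|force:"
python3 -c "
from h import *
print(np.round(ctrl.read_state()['tau'],2))
w=cam('wrist');cv2.imwrite('pics/raw6.png',w[0]);print([d['position'] for d in ctrl.place_of('wrist','bar_tip')])
for r in range(196,252,2): print(r,w[0][r,300:350:3,1].tolist())"
```

```text
[-0.000e+00 -4.775e+01  2.380e+00 -1.010e+01  1.000e-02  0.000e+00
  0.000e+00]
eef_pos: [441.2, 246.0, 57.2]
force: [-0.7, 0.3, 0.1]
gripper_force: 0.0
eef_pos: [441.3, 246.0, 55.2]
force: [0.5, -0.0, -0.4]
gripper_force: 0.0
[-0.000e+00 -4.792e+01  2.370e+00 -9.900e+00  0.000e+00 -1.000e-02
  0.000e+00]
[[213.4, 321.1]]
196 [233, 231, 229, 161, 106, 106, 105, 106, 107, 213, 231, 227, 231, 233, 232, 176, 166]
198 [232, 230, 230, 159, 106, 106, 107, 107, 105, 200, 231, 227, 230, 232, 231, 176, 167]
200 [232, 230, 229, 149, 106, 119, 112, 107, 107, 187, 230, 227, 230, 233, 231, 178, 168]
202 [232, 230, 229, 146, 108, 134, 118, 106, 105, 177, 230, 227, 228, 233, 231, 179, 169]
204 [232, 230, 228, 139, 105, 136, 117, 105, 107, 168, 230, 227, 228, 232, 230, 178, 169]
206 [231, 230, 228, 132, 107, 120, 111, 105, 105, 156, 230, 227, 228, 232, 230, 174, 165]
208 [232, 230, 228, 128, 104, 104, 103, 106, 106, 147, 228, 226, 228, 232, 230, 173, 166]
210 [231, 229, 227, 115, 97, 98, 97, 98, 99, 132, 226, 226, 228, 231, 229, 171, 164]
212 [231, 229, 224, 106, 93, 94, 98, 97, 97, 116, 225, 225, 2
[... 1023 characters left out ...]
215, 203, 214, 218, 216, 210, 208, 199, 209, 221, 225, 226, 221, 169, 167]
238 [228, 227, 216, 203, 214, 218, 215, 208, 207, 200, 208, 221, 225, 227, 219, 168, 167]
240 [226, 226, 215, 201, 216, 218, 216, 208, 208, 199, 209, 221, 224, 227, 220, 167, 167]
242 [227, 226, 214, 202, 215, 218, 216, 210, 208, 200, 208, 220, 224, 227, 219, 167, 167]
244 [226, 226, 214, 202, 216, 218, 216, 209, 208, 201, 207, 220, 224, 228, 219, 167, 167]
246 [223, 221, 207, 195, 207, 206, 205, 200, 201, 192, 203, 220, 223, 226, 219, 168, 169]
248 [199, 156, 144, 141, 136, 126, 127, 142, 142, 139, 160, 201, 205, 209, 201, 167, 168]
250 [149, 103, 101, 101, 68, 33, 43, 98, 100, 102, 122, 168, 168, 172, 170, 165, 167]
```

```bash
for q in 1; do python3 -m crank '[[[0,0,0.08,0],[0,0,0,0],[0,0,0,0]]]'|grep -E "eef|force:"; done; python3 -m crank '[[[0,0,0.08,0],[0,0,0,0],[0,0,0,0]]]'|grep -E "eef|force:"; 
python3 -c "
from h import *
w=cam('wrist');cv2.imwrite('pics/raw7.png',w[0])
print([(r,int(w[0][r,315,1]),int(w[0][r,318,1]),int(w[0][r,336,1]),int(w[0][r,300,1])) for r in range(160,256,2)])"
```

```text
eef_pos: [441.6, 246.2, 54.2]
force: [-1.8, -0.7, 10.0]
gripper_force: 4.8
eef_pos: [441.6, 246.3, 53.8]
force: [-5.6, -2.1, 26.7]
gripper_force: 13.5
[(160, 31, 31, 47, 29), (162, 42, 44, 57, 39), (164, 72, 74, 79, 69), (166, 108, 110, 112, 106), (168, 150, 151, 151, 147), (170, 163, 165, 166, 161), (172, 162, 166, 168, 165), (174, 165, 163, 166, 163), (176, 165, 166, 164, 164), (178, 165, 164, 164, 165), (180, 142, 139, 137, 143), (182, 167, 168, 170, 172), (184, 170, 169, 229, 230), (186, 109, 110, 233, 234), (188, 106, 107, 232, 234), (190, 105, 106, 231, 233), (192, 105, 105, 231, 233), (194, 106, 107, 231, 232), (196, 107, 105, 231, 233), (198, 108, 105, 230, 232), (200, 107, 107, 229, 232), (202, 107, 106, 230, 232), (204, 105, 106, 229, 232), (206, 106, 106, 229, 231), (208, 106, 105, 229, 231), (210, 98, 97, 228, 232), (212, 95, 97, 236, 231), (214, 102, 105, 249, 230), (216, 117, 123, 241, 230), (218, 168, 184, 229, 229), (220, 241, 248, 227, 229), (222, 225, 225, 227, 229), (224, 218, 215, 228, 229), (226, 218, 214, 227, 228), (228, 218, 215, 226, 228), (230, 218, 216, 226, 229), (232, 218, 216, 226, 228), (234, 218, 214, 227, 228), (236, 218, 214, 226, 227), (238, 217, 215, 224, 227), (240, 217, 215, 225, 227), (242, 218, 216, 225, 227), (244, 217, 215, 225, 226), (246, 208, 205, 224, 225), (248, 126, 125, 218, 204), (250, 32, 39, 174, 155), (252, 26, 38, 157, 134), (254, 27, 34, 117, 106)]
```

There is a firm 27 N at TCP z = 54 mm, so the bar is shut. I lift off, triangulate the bar tip from several heights to settle the fingertip offset, and check that the bar is shut.

```bash
cat > obs.py <<'E'
from h import *
import sys,json,os
# append observations of targets by wrist cam
def add(f,ts):
    L=json.load(open(f)) if os.path.exists(f) else []
    w=cam("wrist"); z=ctrl.read_state()["eef_pos"]
    for t in ts:
        for d in ctrl.place_of("wrist",t): 
            o,v=ray(w[1],w[2],d["position"]); L.append([t,d["confidence"],o.tolist(),v.tolist(),list(map(float,d["position"]))])
            print(t,round(d["confidence"],2),np.round(d["position"]),"| z80:",atz((o,v),80).round(1)[:2])
    json.dump(L,open(f,"w")); return w
E
T='import obs,sys;obs.add("tip.json",["bar_tip","keeper","yoke"])'
python3 -c "$T"; python3 -m crank '[[[0,0,-0.5,0],[0,0,-1,0],[0,0,-1,0],[0,0,0,0],[0,0,0,0]]]'|grep -E "eef|force:"; python3 -c "$T"
python3 -m crank '[[[0,0,-1,0],[0,0,-1,0],[0,0,-1,0],[0,0,-1,0],[0,0,0,0],[0,0,0,0]]]'|grep eef; python3 -c "$T"
python3 - <<'E'
from h import *;import json
L=json.load(open("tip.json"))
for t in("bar_tip","keeper","yoke"):
    R=[(np.array(o),np.array(v)) for n,c,o,v,p in L if n==t and c>.5]
    if len(R)>1: print(t,[a.round(1) if hasattr(a,'round') else np.round(a,1) for a in tri(R)])
E
```

```text
bar_tip 0.58 [218. 318.] | z80: [421.2 250.3]
keeper 0.75 [251. 313.] | z80: [437.4 245.5]
eef_pos: [442.3, 246.7, 115.0]
force: [-0.7, -0.6, -0.7]
gripper_force: 0.0
bar_tip 0.92 [179. 318.] | z80: [419.  251.7]
keeper 0.6 [207. 315.] | z80: [436.6 247. ]
yoke 0.59 [260. 316.] | z80: [474.  241.8]
eef_pos: [441.7, 246.3, 214.1]
bar_tip 0.9 [151. 317.] | z80: [417.4 251.4]
keeper 0.73 [175. 312.] | z80: [438.5 243.6]
keeper 0.25 [ 78. 317.] | z80: [356.3 261. ]
yoke 0.71 [213. 316.] | z80: [475.3 241. ]
bar_tip [array([414.2, 251.7,  98.9]), array([0.5, 0.5, 0. ])]
keeper [array([439.1, 245.1,  75.4]), array([0.4, 1.9, 1.8])]
yoke [array([478.6, 240.8,  70.9]), array([0.3, 0.3])]
```

```bash
cat > prof.py <<'E'
from h import *
w=cam("wrist"); g=w[0][:,:,1].astype(int); s=ctrl.read_state()
print("tcp",np.round(s["eef_pos"],1),"camz",w[2][2,3].round(1))
import sys
r0,r1=map(int,sys.argv[1:3])
print([(r,int(g[r,314:320].mean())) for r in range(r0,r1)])
for r in map(int,sys.argv[3:]): print(r,g[r,296:344].tolist())
E
python3 prof.py 130 185 160 175
python3 -m crank '[[[0,0,1,0],[0,0,1,0],[0,0,1,0],[0,0,0,0],[0,0,0,0]]]'|grep eef;python3 prof.py 150 205 185
```

```text
tcp [440.5 245.6 212.5] camz 387.2
[(130, 28), (131, 29), (132, 28), (133, 28), (134, 30), (135, 38), (136, 64), (137, 107), (138, 151), (139, 177), (140, 188), (141, 190), (142, 190), (143, 190), (144, 186), (145, 177), (146, 171), (147, 161), (148, 137), (149, 109), (150, 97), (151, 94), (152, 94), (153, 92), (154, 88), (155, 90), (156, 124), (157, 184), (158, 225), (159, 236), (160, 238), (161, 238), (162, 239), (163, 238), (164, 238), (165, 238), (166, 238), (167, 238), (168, 238), (169, 238), (170, 238), (171, 236), (172, 233), (173, 225), (174, 213), (175, 198), (176, 189), (177, 183), (178, 174), (179, 164), (180, 160), (181, 157), (182, 156), (183, 155), (184, 155)]
160 [113, 115, 115, 115, 117, 127, 148, 165, 170, 170, 169, 172, 180, 198, 221, 221, 210, 223, 235, 239, 240, 240, 239, 238, 238, 236, 230, 208, 181, 182, 212, 233, 239, 240, 240, 240, 236, 224, 205, 195, 194, 195, 195, 192, 192, 191, 191, 190]
175 [113, 112, 113, 111, 113, 121, 140, 160, 165, 169, 168, 165, 165, 165, 164, 156, 144, 145, 156, 170, 184, 211, 231, 237, 237, 236, 229, 202, 176, 170, 195, 228, 237, 24
[... 344 characters left out ...]
(167, 122), (168, 122), (169, 121), (170, 120), (171, 119), (172, 112), (173, 106), (174, 103), (175, 108), (176, 138), (177, 196), (178, 231), (179, 236), (180, 231), (181, 227), (182, 227), (183, 226), (184, 223), (185, 221), (186, 217), (187, 213), (188, 208), (189, 205), (190, 205), (191, 204), (192, 205), (193, 205), (194, 205), (195, 205), (196, 205), (197, 204), (198, 205), (199, 205), (200, 204), (201, 204), (202, 204), (203, 205), (204, 204)]
185 [147, 148, 159, 182, 207, 218, 220, 220, 220, 220, 219, 219, 216, 216, 212, 198, 187, 195, 203, 205, 207, 220, 240, 253, 254, 254, 254, 254, 254, 250, 233, 233, 250, 254, 254, 255, 255, 255, 255, 255, 255, 254, 250, 242, 238, 237, 238, 238]
```

Bar top edge works out at about 77 to 80 mm from three views, so the bar lies shut; that also confirms the fingertips are nearly 30 mm behind the stated TCP. Next I go over the rail with the gripper open.

```bash
python3 -m crank '[[[0,0,-1,0],[0,0,-1,0],[0,0,-1,0],[0,0,-1,0],[0,0,-1,0],[0,0,-1,0],[0,0,-0.5,0]]]' -1|grep eef
python3 -m crank '[[[-0.306,-0.951,0,0],[-0.306,-0.951,0,0],[-0.306,-0.951,0,0],[-0.306,-0.951,0,0],[-0.306,-0.951,0,0],[-0.306,-0.951,0,0],[-0.306,-0.951,0,0],[-0.306,-0.951,0,0],[-0.306,-0.951,0,0]]]'|grep eef
python3 -m crank '[[[-0.306,-0.951,0,0],[-0.306,-0.951,0,0],[-0.306,-0.951,0,0],[-0.306,-0.951,0,0],[-0.306,-0.951,0,0],[-0.306,-0.951,0,0],[-0.306,-0.951,0,0],[-0.306,-0.951,0,0],[-0.306,-0.951,0,0],[0,0,0,0],[0,0,0,0]]]'
python3 -m crank '[[[0,0,0,-0.78],[0,0,0,-0.78],[0,0,0,-0.78],[0,0,0,-0.78],[0,0,0,-0.78],[0,0,0,-0.78],[0,0,0,-0.78],[0,0,0,-0.78],[0,0,0,0],[0,0,0,0]]]'
python3 -c 'import obs;w=obs.add("clip.json",["clip","clip_grip","clip_jaws","small_clip","rail"]);import h;h.save("raw8.png",w[0])
import h; print(h.np.round(h.ctrl.read_state()["qpos"],2))'
```

```text
eef_pos: [443.1, 246.8, 306.4]
eef_pos: [477.0, 22.7, 303.3]
clock: 20.43
eef_pos: [511.5, -199.7, 302.9]
tool_rot: [-3.141, 0.002, 2.984]
force: [0.6, 0.1, -0.7]
width: 85.7
gripper_force: 0.0
clock: 21.27
eef_pos: [511.6, -196.9, 302.2]
tool_rot: [3.142, 0.001, -2.797]
force: [-0.0, -0.0, 0.1]
width: 85.5
gripper_force: 0.0
clip 0.6 [ 19. 307.] | z80: [ 375.8 -255.2]
clip 0.36 [272. 564.] | z80: [541.6 154.5]
clip_grip 0.95 [183. 285.] | z80: [ 550.  -222.6]
clip_grip 0.86 [  9. 330.] | z80: [ 358.9 -236.3]
clip_grip 0.83 [123. 178.] | z80: [ 524.5 -358.2]
clip_grip 0.35 [165. 312.] | z80: [ 519.5 -199.8]
clip_jaws 0.9 [158. 306.] | z80: [ 512.9 -208.4]
clip_jaws 0.79 [ 29. 312.] | z80: [ 382.7 -247.8]
clip_jaws 0.67 [130. 216.] | z80: [ 517.8 -315.2]
small_clip 0.73 [253. 314.] | z80: [ 624.8 -159.7]
small_clip 0.46 [280. 398.] | z80: [624.2 -42.9]
rail 0.91 [188. 314.] | z80: [ 544.  -188.2]
[ 0.13  0.39  0.28  1.67 -0.12  1.1   2.35]
```

```bash
python3 -m crank '[[[0,0,1,0],[0,0,1,0],[0,0,0,0],[0,0,0,0]]]'|grep eef; python3 -c '
import obs,h
w=obs.add("clip.json",["clip_grip","clip_jaws","small_clip","rail"])
h.cv2.imwrite("pics/raw9.png",w[0]); print(w[2].round(3).tolist())
h.save("w9.png",h.cv2.resize(w[0][110:360,180:500],(768,600),interpolation=h.cv2.INTER_CUBIC))'
```

```text
eef_pos: [510.6, -197.7, 250.7]
clip_grip 0.61 [127. 155.] | z80: [ 522.7 -361.5]
clip_jaws 0.97 [166. 305.] | z80: [ 510.  -209.7]
clip_jaws 0.87 [ 22. 311.] | z80: [ 383.7 -248.1]
clip_jaws 0.76 [135. 206.] | z80: [ 513.4 -312.1]
clip_jaws 0.59 [299. 407.] | z80: [618.2 -48. ]
small_clip 0.92 [274. 312.] | z80: [ 625.2 -162.1]
rail 0.86 [200. 314.] | z80: [ 541.4 -189.5]
rail 0.45 [199. 279.] | z80: [ 552.8 -223.6]
[[-0.336, -0.899, -0.281, 439.192], [0.942, -0.32, -0.101, -223.934], [0.001, -0.298, 0.955, 425.51], [0.0, 0.0, 0.0, 1.0]]
```

View pics/w9.png

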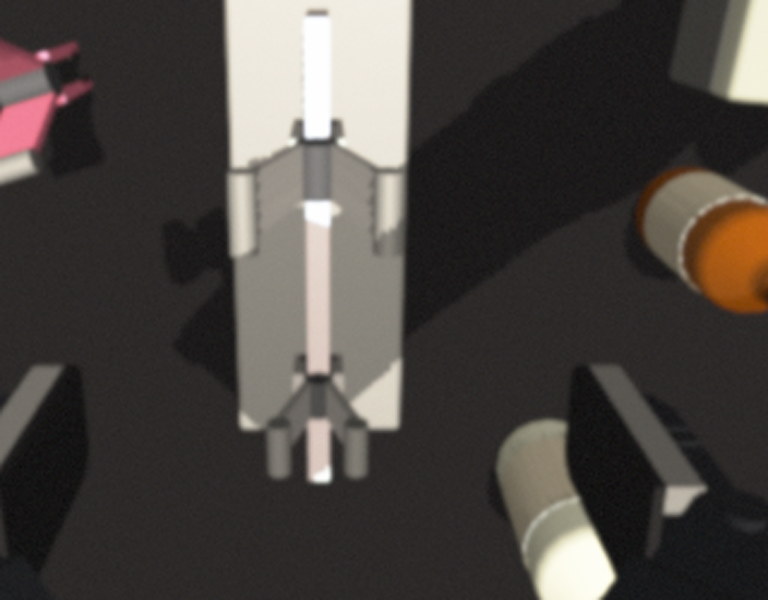

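The crop shows the large clip's grip rolls at (243,212) and (389,212), symmetric about the rail plate (x≈318), with the open fingertips at (82,366) and (572,366). Roll depth gives a height of about 152 mm, which fits the text. The open fingertips sit about 45 mm above the stated TCP and I allow for that. I shift a little, go down and squeeze.

```bash
python3 -m crank '[[[-0.16,-0.13,0,0],[0,0,1,0],[0,0,1,0],[0,0,1,0],[0,0,1,0],[0,0,1,0],[0,0,0.7,0],[0,0,0.4,0],[0,0,0,0],[0,0,0,0]]]'
python3 - <<'E'
from h import *
w=cam("wrist"); cv2.imwrite("pics/raw10.png",w[0]); print([(d["confidence"],np.round(d["position"])) for t in("clip_grip","clip") for d in ctrl.place_of("wrist",t)])
for t in("clip","small_clip"):
  for d in ctrl.trace("wrist",t)[:2]:
    m=d["mask"];ys,xs=np.nonzero(m);print(t,round(d["confidence"],2),ys.min(),ys.max(),xs.min(),xs.max(),m.sum())
E
```

```text
clock: 22.98
eef_pos: [516.8, -200.0, 99.2]
tool_rot: [-3.141, 0.0, -2.797]
force: [0.4, -0.0, -0.1]
width: 85.5
gripper_force: 0.0
[(0.63, array([151.,  24.])), (0.55, array([298., 254.])), (0.54, array([236., 315.])), (0.83, array([234., 318.])), (0.83, array([170., 122.])), (0.26, array([246., 315.]))]
clip 0.85 131 260 0 172 7917
clip 0.8 191 332 242 393 9452
small_clip 0.69 343 374 300 333 645
```

```bash
python3 -m crank '[[[0,0,0,0],[0,0,0,0],[0,0,0,0],[0,0,0,0],[0,0,0,0],[0,0,0,0]]]' 1;python3 -m crank '[[[0,0,0,0],[0,0,0,0],[0,0,0,0],[0,0,0,0],[0,0,0,0],[0,0,0,0]]]'
```

```text
clock: 23.73
eef_pos: [518.5, -201.5, 101.2]
tool_rot: [-3.137, 0.004, -2.798]
force: [-1.4, -0.9, 13.0]
width: 24.2
gripper_force: 58.1
clock: 24.23
eef_pos: [518.5, -201.5, 101.2]
tool_rot: [-3.137, 0.004, -2.798]
force: [-0.4, -0.5, 13.3]
width: 24.2
gripper_force: 58.1
```

```bash
python3 -m crank '[[[0,0,-0.4,0],[0,0,-0.6,0],[0,0,-0.8,0],[0,0,-0.8,0],[0,0,-0.8,0],[0,0,-0.8,0],[0,0,-0.8,0],[0,0,-0.8,0],[0,0,-0.8,0],[0,0,-0.6,0],[0,0,0,0],[0,0,0,0]]]'
python3 - <<'E'
from h import *
w=cam("wrist"); cv2.imwrite("pics/raw11.png",w[0])
for t in("clip","clip_grip","clip_jaws","small_clip","rail"):
    print(t,[(round(d["confidence"],2),np.round(d["position"]).astype(int).tolist(),atz(ray(w[1],w[2],d["position"]),80).round().tolist()[:2]) for d in ctrl.place_of("wrist",t)])
for d in ctrl.trace("wrist","clip")[:3]:
    m=d["mask"];ys,xs=np.nonzero(m);print(round(d["confidence"],2),ys.min(),ys.max(),xs.min(),xs.max(),m.sum())
    if 250<xs.mean()<380:
        for r in range(ys.min(),ys.max()+1,6):
            c=np.nonzero(m[r])[0]; print(r,c.min(),c.max(),len(c)) if len(c) else 0
E
```

```text
clock: 25.23
eef_pos: [516.2, -199.6, 279.2]
tool_rot: [-3.141, 0.001, -2.797]
force: [-0.2, 0.1, -1.8]
width: 24.4
gripper_force: 59.3
clip [(0.92, [11, 310], [376.0, -256.0]), (0.8, [233, 323], [591.0, -165.0]), (0.55, [139, 208], [530.0, -319.0])]
clip_grip [(0.96, [118, 172], [521.0, -360.0]), (0.81, [294, 293], [680.0, -171.0]), (0.7, [0, 338], [359.0, -234.0])]
clip_jaws [(0.94, [203, 296], [567.0, -206.0]), (0.94, [128, 216], [516.0, -313.0]), (0.81, [22, 312], [385.0, -251.0])]
small_clip [(0.64, [257, 315], [623.0, -163.0])]
rail [(0.75, [190, 314], [545.0, -192.0])]
0.86 189 334 283 360 6884
189 295 301 7
195 292 360 26
201 293 360 29
207 293 359 44
213 293 359 67
219 293 359 67
225 295 357 63
231 297 354 58
237 299 350 52
243 297 347 51
249 294 342 49
255 292 343 52
261 283 348 56
267 284 349 54
273 285 346 48
279 285 346 46
285 285 346 45
291 286 346 45
297 286 346 44
303 286 345 45
309 286 345 45
315 286 345 45
321 286 345 45
327 285 346 46
333 292 343 19
0.62 111 177 157 226 1860
0.62 0 32 269 340 1453
0 269 340 72
6 270 339 70
12 283 338 56
18 293 336 44
24 296 318 23
30 300 317 8
```

The clip is held: the rolls are centred at col 316, and the jaws are open and tilted about 0.06 rad towards +y of the tool. I carry it over the keeper with a compensating offset.

```bash
python3 -m crank '[[[0,0,0,0.78],[0,0,0,0.78],[0,0,0,0.78],[0,0,0,0.78],[0,0,0,0.78],[0,0,0,0.78],[0,0,0,0.78],[0,0,0,0.78],[0,0,0,0],[0,0,0,0]]]'|grep -E "eef|rot|width"
python3 -m crank '[[[0.331,0.943,0,0],[0.331,0.943,0,0],[0.331,0.943,0,0],[0.331,0.943,0,0],[0.331,0.943,0,0],[0.331,0.943,0,0],[0.331,0.943,0,0],[0.331,0.943,0,0],[0.331,0.943,0,0]]]'|grep -E "eef|width"
python3 -m crank '[[[0.331,0.943,0,0],[0.331,0.943,0,0],[0.331,0.943,0,0],[0.331,0.943,0,0],[0.331,0.943,0,0],[0.331,0.943,0,0],[0.331,0.943,0,0],[0.331,0.943,0,0],[0.331,0.943,0,0],[0,0,0,0],[0,0,0,0],[0,0,0,0]]]'
cat > j.py <<'E'
from h import *
w=cam("wrist"); import sys,time; cv2.imwrite("pics/raw%d.png"%int(time.time()),w[0])
s=ctrl.read_state(); print(np.round(s["eef_pos"],1),np.round(s["tool_rot"],3),np.round(s["force"],1),round(s["width"],1))
for t,z in(("bar_tip",79),("keeper",72),("yoke",79),("clip_jaws",80)):
    print(t,[(round(d["confidence"],2),np.round(d["position"]).astype(int).tolist(),atz(ray(w[1],w[2],d["position"]),z).round().tolist()[:2]) for d in ctrl.place_of("wrist",t)])
for d in ctrl.trace("wrist","clip")[:1]:
    m=d["mask"]; print("mask rows",np.nonzero(m.any(1))[0][[0,-1]])
    for r in np.nonzero(m.any(1))[0][2:40:6]:
        c=np.nonzero(m[r])[0]; print(r,c.min(),c.max(),len(c),(c.min()+c.max())/2)
r0=np.nonzero(m.any(1))[0][0]; g=w[0][:,:,1]
for r in (r0-6,r0-12,r0+6): print(r,g[r,285:370].tolist())
E
python3 j.py
```

```text
eef_pos: [516.1, -199.6, 278.5]
tool_rot: [-3.142, -0.001, 2.989]
width: 24.0
eef_pos: [475.0, 22.5, 278.9]
width: 24.2
clock: 28.17
eef_pos: [434.6, 241.7, 278.7]
tool_rot: [-3.141, 0.0, 2.987]
force: [0.1, 0.1, -0.5]
width: 24.1
gripper_force: 59.3
[434.8 241.2 278.8] [-3.141  0.     2.986] [-0.1 -0.9 -0.5] 24.4
bar_tip [(0.62, [148, 324], [419.0, 252.0])]
keeper [(0.69, [167, 320], [440.0, 245.0])]
yoke [(0.85, [201, 322], [478.0, 241.0]), (0.65, [297, 296], [598.0, 191.0])]
clip_jaws [(0.65, [206, 297], [480.0, 212.0])]
mask rows [189 334]
191 293 359 19 326.0
197 293 360 26 326.5
203 293 360 32 326.5
209 294 359 64 326.5
215 293 359 67 326.0
221 293 359 67 326.0
227 295 356 62 325.5
183 [139, 139, 140, 140, 140, 138, 139, 141, 139, 142, 141, 141, 140, 140, 139, 139, 139, 139, 142, 141, 141, 139, 140, 138, 132, 112, 93, 85, 86, 103, 125, 135, 150, 176, 192, 196, 195, 195, 193, 190, 178, 146, 108, 91, 85, 86, 100, 130, 160, 182, 202, 219, 221, 216, 202, 188, 168, 152, 148, 145, 146, 147, 152, 173, 211, 229, 232, 232, 233, 233, 233, 233, 233, 233, 234, 233, 233, 235, 234, 234, 233,
[... 152 characters left out ...]
89, 188, 189, 189, 187, 187, 176, 171, 184, 195, 198, 197, 195, 199, 219, 231, 218, 194, 213, 238, 246, 249, 250, 248, 241, 234, 231, 232, 232, 232, 233, 232, 232, 230, 222, 209, 208, 219, 223, 225, 229, 232, 232, 232, 233, 233, 233, 233, 234, 235, 235, 234, 233, 234, 232, 233, 233, 234, 233, 233]
195 [140, 141, 139, 138, 141, 139, 132, 119, 100, 88, 83, 82, 77, 70, 59, 58, 58, 53, 62, 95, 124, 137, 137, 135, 119, 98, 84, 81, 83, 101, 125, 135, 149, 178, 193, 194, 193, 192, 189, 188, 177, 152, 130, 105, 86, 82, 79, 84, 98, 122, 140, 144, 143, 145, 146, 145, 145, 146, 145, 149, 146, 139, 118, 87, 67, 57, 52, 53, 65, 86, 98, 107, 113, 121, 132, 161, 195, 216, 225, 229, 228, 230, 232, 232, 232]
```

Bar is at col 321.5 (y ≈ +6.5 mm), and the jaws are at +7.6 with the pin about +4.3, so it is nearly centred. I go down to just above the bar and measure again.

```bash
python3 -m crank '[[[-0.06,0.05,0.6,0],[0,0,0.8,0],[0,0,0.8,0],[0,0,0.8,0],[0,0,0.8,0],[0,0,0.6,0],[0,0,0.3,0],[0,0,0,0],[0,0,0,0]]]'|grep -E "clock|eef|force"; python3 j.py
```

```text
clock: 29.22
eef_pos: [436.6, 243.4, 161.6]
force: [0.8, 0.2, -1.0]
gripper_force: 59.3
[436.9 243.7 162.1] [3.141e+00 1.000e-03 2.986e+00] [-1.2 -0.2 -1.1] 24.1
bar_tip []
keeper [(0.6, [196, 319], [441.0, 245.0])]
yoke []
clip_jaws [(0.91, [203, 298], [441.0, 228.0])]
mask rows [189 334]
191 292 358 18 325.0
197 293 360 26 326.5
203 293 360 32 326.5
209 293 359 67 326.0
215 293 359 67 326.0
221 293 359 67 326.0
227 295 356 62 325.5
183 [112, 112, 112, 111, 111, 109, 112, 114, 112, 111, 111, 112, 112, 111, 110, 114, 117, 134, 157, 167, 169, 171, 169, 167, 167, 167, 165, 167, 162, 155, 145, 147, 155, 158, 158, 163, 170, 175, 189, 219, 232, 233, 219, 187, 193, 228, 239, 242, 241, 242, 241, 241, 238, 226, 208, 197, 194, 195, 195, 194, 186, 173, 161, 157, 156, 152, 155, 170, 181, 185, 192, 193, 196, 195, 198, 198, 195, 196, 195, 196, 196, 196, 195, 195, 192]
177 [111, 113, 112, 111, 111, 111, 111, 112, 113, 112, 112, 113, 112, 112, 113, 113, 119, 136, 158, 167, 171, 170, 170, 169, 170, 169, 168, 166, 165, 157, 145, 154, 182, 219, 231, 236, 238, 240, 237, 236, 236, 233, 221, 191, 186, 209, 232, 240, 242, 242, 242, 241, 239, 228, 210, 195, 192, 191, 191, 193, 193, 193, 193, 193, 193, 195, 195, 195, 195, 195, 197, 197, 196, 196, 196, 196, 194, 194, 194, 193, 192, 192, 193, 189, 178]
195 [114, 113, 114, 113, 113, 112, 107, 93, 79, 70, 67, 63, 63, 57, 50, 51, 51, 47, 64, 107, 148, 163, 165, 166, 165, 162, 164, 164, 161, 152, 141, 147, 155, 157, 157, 159, 155, 158, 153, 154, 151, 147, 138, 133, 148, 159, 158, 161, 162, 165, 165, 165, 158, 138, 124, 118, 116, 114, 115, 115, 113, 109, 93, 69, 49, 42, 43, 48, 58, 69, 80, 87, 92, 98, 109, 139, 176, 194, 198, 199, 201, 199, 199, 195, 195]
```

The bar edges at row 195 (cols 315 and 328) lie between the jaws' inner edges (303 and 347), and the pin is centred on the bar. I push down.

```bash
python3 -m crank '[[[0,0,0.5,0],[0,0,0.5,0],[0,0,0.5,0],[0,0,0.3,0],[0,0,0.1,0],[0,0,0,0],[0,0,0,0]]]'|grep -E "clock|eef|force"; python3 -m crank '[[[0,0,0.1,0],[0,0,0,0],[0,0,0,0]]]'|grep -E "clock|eef|force";python3 -m crank '[[[0,0,0.1,0],[0,0,0,0],[0,0,0,0]]]'|grep -E "clock|eef|force"
```

```text
clock: 30.1
eef_pos: [436.6, 243.7, 114.2]
force: [-0.1, 0.6, -1.4]
gripper_force: 59.3
clock: 30.35
eef_pos: [436.4, 243.6, 111.6]
force: [-0.0, -0.2, -0.9]
gripper_force: 59.3
clock: 30.6
eef_pos: [436.6, 243.8, 109.2]
force: [-0.3, 0.7, 3.1]
gripper_force: 59.6
```

```bash
python3 -m crank '[[[0,0,0.1,0],[0,0,0,0],[0,0,0,0]]]'|grep -E "clock|eef|force"; python3 j.py
python3 - <<'E'
from h import *
for n in("scene","top"):
    w=cam(n)
    for t,z in(("clip",95),("keeper",72),("yoke",79),("bar_tip",79),("clip_grip",160)):
        print(n,t,[(round(d["confidence"],2),np.round(d["position"]).astype(int).tolist(),atz(ray(w[1],w[2],d["position"]),z).round().tolist()[:2]) for d in ctrl.place_of(n,t)])
E
```

```text
clock: 30.85
eef_pos: [437.4, 243.8, 108.7]
force: [-3.4, -1.7, 21.5]
gripper_force: 61.4
[437.4 243.8 108.7] [3.139e+00 2.000e-03 2.986e+00] [-3.3 -3.  22.5] 24.2
bar_tip [(0.68, [188, 323], [419.0, 251.0])]
keeper [(0.7, [220, 317], [441.0, 244.0])]
yoke [(0.8, [274, 323], [477.0, 242.0])]
clip_jaws [(0.64, [203, 297], [426.0, 234.0])]
mask rows [186 334]
188 291 301 11 296.0
194 291 360 28 325.5
200 292 359 31 325.5
206 292 359 49 325.5
212 292 359 68 325.5
218 292 359 68 325.5
224 294 357 64 325.5
180 [155, 154, 154, 154, 154, 155, 155, 155, 155, 157, 154, 156, 157, 175, 205, 222, 227, 226, 227, 228, 227, 226, 226, 226, 224, 225, 223, 221, 203, 160, 120, 103, 99, 99, 100, 101, 100, 100, 98, 98, 100, 114, 151, 210, 245, 252, 254, 255, 255, 255, 255, 255, 255, 255, 255, 255, 254, 251, 245, 242, 242, 242, 242, 242, 242, 242, 242, 242, 242, 242, 243, 243, 244, 244, 244, 244, 243, 243, 243, 243, 243, 243, 243, 243, 243]
174 [153, 153, 153, 155, 155, 155, 155, 156, 157, 155, 155, 156, 159, 178, 214, 225, 228, 228, 229, 228, 227, 227, 226, 225, 226, 225, 224, 220, 204, 164, 121, 103, 10
[... 793 characters left out ...]
 (0.29, [213, 295], [515.0, -96.0])]
scene keeper [(0.97, [179, 350], [449.0, 242.0]), (0.37, [238, 301], [619.0, -157.0]), (0.19, [205, 387], [681.0, 204.0])]
scene yoke [(0.81, [178, 352], [457.0, 247.0])]
scene bar_tip [(0.26, [213, 298], [505.0, -75.0])]
scene clip_grip [(0.81, [209, 239], [445.0, -275.0]), (0.68, [157, 349], [433.0, 251.0]), (0.5, [240, 237], [583.0, -370.0])]
top clip [(0.78, [204, 423], [529.0, -309.0]), (0.39, [235, 243], [432.0, 250.0])]
top keeper [(0.7, [234, 246], [439.0, 246.0])]
top yoke [(0.56, [219, 246], [484.0, 246.0])]
top bar_tip []
top clip_grip [(0.64, [255, 401], [364.0, -223.0]), (0.54, [230, 243], [440.0, 239.0]), (0.49, [209, 437], [503.0, -334.0])]
```

Contact is at the expected height (22 N at TCP 108.7, so the pin is about 23 mm above the keeper). The clip looks about 3 mm short of the keeper's middle, so I ease up, shift, press again and release.

```bash
python3 -m crank '[[[0,0,-0.25,0],[0.14,0,0,0],[0,0,0.2,0],[0,0,0,0],[0,0,0,0]]]'|grep -E "clock|eef|force"; python3 -m crank '[[[0,0,0.05,0],[0,0,0,0],[0,0,0,0]]]'|grep -E "clock|eef|force"
```

```text
clock: 32.17
eef_pos: [433.2, 244.5, 108.7]
force: [-2.9, -0.5, 18.6]
gripper_force: 61.1
clock: 32.42
eef_pos: [433.6, 244.5, 108.5]
force: [-4.8, -2.5, 28.1]
gripper_force: 62.0
```

```bash
python3 -m crank '[[[0,0,0,0],[0,0,0,0],[0,0,0,0],[0,0,0,0],[0,0,0,0],[0,0,0,0],[0,0,0,0],[0,0,0,0]]]' -1; python3 j.py
```

```text
clock: 33.08
eef_pos: [432.7, 244.0, 106.2]
tool_rot: [-3.141, -0.0, 2.987]
force: [-0.2, 0.5, -0.9]
width: 85.0
gripper_force: 0.0
[432.7 244.  106.2] [-3.141 -0.     2.987] [-0.7 -0.5 -0.5] 85.3
bar_tip [(0.76, [197, 323], [419.0, 250.0])]
keeper []
yoke [(0.94, [280, 323], [476.0, 242.0])]
clip_jaws [(0.66, [206, 312], [423.0, 243.0])]
mask rows [190 341]
192 305 340 21 322.5
198 304 341 22 322.5
204 304 342 22 323.0
210 303 343 35 323.0
216 303 343 41 323.0
222 302 343 42 322.5
228 296 350 55 323.0
184 [148, 147, 148, 152, 149, 151, 152, 151, 151, 152, 153, 153, 151, 153, 175, 207, 220, 223, 223, 222, 223, 222, 223, 223, 221, 220, 220, 218, 214, 199, 158, 118, 99, 97, 95, 96, 96, 97, 96, 96, 98, 97, 105, 142, 193, 222, 242, 253, 255, 255, 255, 255, 255, 255, 255, 255, 255, 254, 251, 244, 239, 238, 238, 238, 238, 237, 238, 239, 239, 240, 240, 239, 240, 240, 240, 240, 240, 240, 239, 240, 240, 240, 240, 240, 240]
178 [152, 151, 150, 151, 151, 152, 151, 153, 152, 152, 152, 154, 151, 154, 172, 204, 218, 221, 221, 221, 221, 220, 220, 220, 219, 218, 218, 218, 214, 199, 168, 143, 135, 134, 134, 133, 133, 132, 134, 132, 131, 130, 149, 187, 215, 222, 223, 227, 229, 223, 218, 219, 220, 222, 225, 236, 248, 248, 233, 224, 231, 236, 239, 239, 238, 238, 239, 239, 239, 240, 240, 239, 240, 240, 239, 240, 240, 240, 240, 240, 239, 239, 240, 240, 239]
196 [150, 149, 150, 150, 150, 150, 150, 151, 150, 151, 152, 151, 150, 155, 167, 196, 216, 221, 217, 190, 144, 102, 91, 86, 78, 72, 66, 56, 45, 52, 72, 85, 85, 86, 85, 87, 87, 88, 87, 89, 88, 90, 90, 88, 86, 73, 53, 50, 62, 70, 73, 80, 94, 112, 146, 220, 252, 253, 247, 239, 239, 240, 240, 240, 240, 239, 239, 238, 238, 238, 238, 239, 240, 240, 240, 240, 241, 241, 241, 240, 241, 240, 240, 239, 239]
```

Jaws are shut symmetrically about the keeper (cols 304-341, keeper 316-328). I back off straight up and verify.

```bash
python3 -m crank '[[[0,0,-0.4,0],[0,0,-0.8,0],[0,0,-1,0],[0,0,-1,0],[0,0,-1,0],[0,0,-1,0],[0,0,-1,0],[0,0,-0.6,0],[0,0,0,0],[0,0,0,0]]]'|grep -E "clock|eef|force"
python3 - <<'E'
from h import *
w=cam("wrist"); cv2.imwrite("pics/raw12.png",w[0])
for t,z in(("clip",95),("clip_grip",157),("keeper",72),("yoke",79),("bar_tip",79),("vial",12)):
    print(t,[(round(d["confidence"],2),np.round(d["position"]).astype(int).tolist(),atz(ray(w[1],w[2],d["position"]),z).round(1).tolist()[:2]) for d in ctrl.place_of("wrist",t)])
m=ctrl.trace("wrist","clip")[0]["mask"]
R=np.nonzero(m.any(1))[0]; print(R[[0,-1]])
for r in range(R[0],R[-1]+1,5):
    c=np.nonzero(m[r])[0]; print(r,c.min(),c.max(),len(c),(c.min()+c.max())/2)
E
python3 -m crank '[[[0.8,0,-0.5,0],[0.8,0,-0.5,0],[0.8,0,-0.5,0],[0.8,0,-0.5,0],[0,0,0,0],[0,0,0,0]]]'|grep -E "clock|eef"
python3 - <<'E'
from h import *
w=cam("wrist"); cv2.imwrite("pics/raw13.png",w[0])
for t,z in(("clip",95),("clip_grip",157),("keeper",72),("yoke",79),("bar_tip",79),("bar_hinge",79)):
    print(t,[(round(d["confidence"],2),np.round(d["position"]).astype(int).tolist(),atz(ray(w[1],w[2],d["position"]),z).round(1).tolist()[:2]) for d in ctrl.place_of("wrist",t)])
E
```

```text
clock: 34.22
eef_pos: [433.0, 244.2, 277.5]
force: [-0.6, -0.9, -0.3]
gripper_force: 0.0
clip [(0.68, [169, 319], [436.4, 247.6])]
clip_grip [(0.67, [282, 44], [491.5, -32.2]), (0.57, [189, 287], [435.5, 217.6])]
keeper [(0.62, [201, 318], [478.4, 240.1]), (0.6, [167, 317], [438.1, 245.2])]
yoke [(0.6, [206, 318], [482.2, 238.6])]
bar_tip [(0.71, [153, 319], [422.1, 250.0]), (0.47, [157, 315], [425.7, 244.8])]
vial [(0.84, [154, 365], [443.9, 306.4])]
[149 203]
149 309 328 11 318.5
154 308 329 13 318.5
159 308 331 24 319.5
164 300 338 39 319.0
169 285 355 71 320.0
174 285 355 71 320.0
179 285 354 70 319.5
184 285 354 54 319.5
189 285 354 41 319.5
194 285 354 27 319.5
199 286 354 24 320.0
clock: 35.12
eef_pos: [353.4, 256.9, 326.8]
clip [(0.76, [222, 319], [434.3, 248.4])]
clip_grip [(0.77, [248, 295], [436.8, 220.7])]
keeper [(0.73, [220, 316], [439.8, 243.5])]
yoke [(0.93, [246, 318], [475.1, 241.4])]
bar_tip [(0.94, [208, 317], [420.9, 248.6])]
bar_hinge [(0.85, [369, 318], [677.8, 210.7]), (0.62, [275, 315], [517.0, 231.0])]
```

The clip stands upright over the keeper: pin about (435,248) against keeper about (439,245), and its height fits fully down. All of this is within tolerance, the arm is clear of everything, and I hand in.

```bash
python3 -c "
from cell import ctrl
print(ctrl.finish_job())"
```

```text
the job is handed in; nothing more can be done
None
```

The job is handed in, with no verdict returned: the bar is shut and pressed onto the keeper, and the large clip is upright over its end and released. I measured the pin about 4 to 5 mm off the keeper's middle along it (limit 12 mm) and roughly 2 mm off across it (limit 6 mm). I never aimed at the small clip or the other bench items, but did not re-measure them all at the end.

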